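# Load the block on the indexing slide and bring it to the green station

## Task

Gently lay the brown manifold block that lies in front of the slide lengthwise in the blue cradle of the slide's carrier and let go of it. Then push the carrier along its rail to the next station, the middle one marked green, until it clicks into that station's detent; do not run on past it. Leave the block fully down in the cradle and the carrier resting in the detent.

Things in the scene. Friction and masses are not known exactly. Their poses are not given: they have to be found in the camera images.
- dark_block: brown manifold block (a paler one lies behind the slide and stays there), a square bar 44 x 211 x 44 mm, 0.6 to 0.95 kg, lying on the bench between the robot and the slide. Origin: centre of its underside; its y axis runs along its length, z up. Grasp it across its 44 mm sides near the middle of its length. Either end may point either way
- slide_base: indexing slide fixed to the bench: dark steel base plate 150 x 390 x 10 mm with a rail along its y axis. Origin: centre of the underside; its -x side looks roughly to the robot. Three stations 80 mm apart have patches on both long edges: white at y = +80 mm, green at y = 0, white at y = -80 mm. It carries the carrier
- carrier (a joint): carrier's travel along the rail, m, growing towards -y of slide_base: 0 first (white) station, 0.08 green, 0.16 last (white); starts between the first two. At each station a sprung roller clicks between two bars: they resist from 17 mm before it (up to 9 N), crest 8.5 mm before, then the spring draws the carrier in. Elsewhere about 1.2 N of friction
- cradle_seat (a point): centre of the cradle on the carrier, 42 mm above the bench, level with its white rest pads; y along the cradle, z up. A seated block has its origin here. Blue saddles, 30 mm long, stand at y = +-70 mm: cheeks 48 mm apart, 14 mm high, flared to 27 mm. End lips 226 mm apart, 14 mm high. Carrier plate 90 x 244 mm, top 4 mm below this point; sides open at mid-length
- push_knob (a point): point on the axis of the red upright knob on the carrier, 90 mm above the bench: diameter 20 mm, its top 15 mm above this point, its foot 42 mm below it, 62 mm from the cradle's centre line on the side of the robot and 80 mm from the cradle's centre along +y
- green_station (a point): point on slide_base where cradle_seat lies when the carrier is at the green station

How it is judged (in metres and radians):
On the way:
1. the dark block lies seated in the cradle, released, with the carrier still short of the green station (z of dark_block in the frame of cradle_seat between -0.003 and 0.003 m and horizontal distance between dark_block and cradle_seat below 0.011 m and angle between the y axis of dark_block and the y axis of cradle_seat, either way round below 0.06 rad and contact force between dark_block and the fingers below 0.2 N and value of joint carrier below 0.068 m), for 0.2 s.
At the end, for the whole second after the job is handed in: The carrier rests in the green station's detent (joint 0.08 within 4 mm) and the dark block lies at rest, fully down in the cradle (within 3 mm in height, 11 mm in plan, 0.06 rad along it), released (value of joint carrier between 0.076 and 0.084 m and z of dark_block in the frame of cradle_seat between -0.003 and 0.003 m and horizontal distance between dark_block and cradle_seat below 0.011 m and angle between the y axis of dark_block and the y axis of cradle_seat, either way round below 0.06 rad and linear speed of dark_block below 0.02 m/s); the robot touches nothing.
It fails at once if the carrier runs past the green station, out of its detent (value of joint carrier above 0.1 m).
It fails at once if the block is dropped or slammed on the slide (over 100 N) (contact force between dark_block and slide_base above 100 N).
It also fails if it takes over 64 s, if anything falls off the work surface, if the arm or the gripper's body presses on something with over 40 N, if the wrist force passes 120 N, or if a joint passes its speed limit or range.

## Robot

A 6-joint arm with a two-finger parallel gripper is mounted at the origin on a cart in front of the work surface, level with it; the furniture and walls round the work are solid. World frame = base frame: x ahead of the robot, y to its left, z up, the work surface at z = 0. Lengths are in m, angles in degrees, forces in N, time in s.
With the tool pointing down it reaches from about 0.275 to 0.725 m from the base axis. Payload 15.9 kg.
Tool frame: the origin (TCP) lies at the very end of the fingers, on their centre line; the grasp point (between the pads) lies 19 mm behind it; z points along the fingers, y is the line along which they close (so a half turn about z gives the same grasp; the last joint's range is limited). The gripper opens to 85 mm and grips with 20 to 120 N. Pads are 22 mm wide; open, the fingers measure 114 mm over their backs; the gripper's body (76 mm by 85 mm) begins 54 mm behind the grasp point. The pads swing forward as they close: fully open they stand 13 mm farther back than shut.
Start: joints at [-64.916, 12.198, -1.971, 75.831, 0, 90], TCP at [0.212, -0.453, 0.231] pointing down, gripper open.
Joint ranges: [-170.91, 170.91], [-42.67, 98.43], [-65.05, 77.54], [-120.47, 116.71], [-90, 82.35], [-180, 180]. Speed limits (degrees/s): [108.29, 108.29, 136.94, 147.25, 180, 180].

## Interface

Orientations are given as [roll, pitch, yaw] about the fixed x, y, z axes, in that order (R = Rz(yaw) Ry(pitch) Rx(roll)).
In Python, from bench import bot gives the robot as it stands.
- The arm moves only by the tool move_arm, never from a script. Its arguments are lists of equal length, an entry for each row: "travel": the shift along the tool's x, y, z in units of 75 cm (1.0 is 75 cm), a list of three; "roll": the turn about the tool's z in units of 360 degrees (1.0 is 360 degrees). A call has 1 to 10 rows; each row is the pose to reach, as a shift and turn from the pose commanded when the call began, along the tool's axes at that moment, turning the shorter way round; what a row does not reach only later rows make up. A row lasts 1/8 s, in which the tool goes at most 62.5 mm and 10.7 degrees, less where a joint would pass 70% of its speed; a pose out of reach is approached as far as the arm can. A call with a number of a shift or a turn outside -1 to 1 is refused whole. A call with a gripper value outside its range is refused whole. "fingers" is the opening, from -1 (shut) to 1 (fully open), set as the call begins (left out, the last holds). The fingers move at their own pace and stop on an object; "squeeze" is the grip in N (left out, the last holds). Time passes only in rows, so rows that repeat a pose let the fingers close. It gives the time, the measured TCP pose, the force, the opening and the grip force at its end, in the units of the state.
- bot.sense(): the state, without advancing time (a new reading comes with each control period).
- bot.capture(name): name is "scene" or "top"; returns a dict with "color" (420x560x3 uint8, red, green, blue), "z_map" (420x560 float32, m along the optical axis (not along the pixel's ray), 0 where there is no reading), "intrinsics" (3x3 intrinsics, pixels), "k1" (the pictures are not rectified: a ray, as slopes to the right and down, at radius r is drawn at 1 + k1 r^2 times it, then the intrinsics apply), "R" (3x3) and "t" (3): a world point X has camera coordinates R X + t. Camera axes: x right, y down, z forward; pixel columns grow to the right and rows downward; lengths in m; the calibration is good to about 2 mm. A picture is of the moment at which its call begins.
- bot.job_done(): hands the job in; it is judged then, once.
The state is a dict: "time": time; "q": joint angles; "joint_velocities": joint speeds; "joint_efforts": joint torques, N m; "ee_pos": TCP position; "tcp_rot": TCP orientation; "wrist_force": force on the tool from outside, world axes, zero at the start; "wrist_torque": the same for the moment, N m; "finger_gap": opening from 0.0 (shut) to 1.0 (fully open); "gripper_force": force on a finger pad.
Only numpy, scipy, OpenCV 4.12 (cv2) and the standard library are available. Lean on these libraries where they do the work, as an engineer would, in place of code of your own. Each camera call takes 0.05 s, during which the arm holds its last target. There are 200 camera calls.

## Working session

There is one attempt and no reset: what is moved stays moved. The work goes in short steps, Python scripts to look and compute and a tool call to move; the robot and the scene stay as the last step left them, time stands still between calls to the robot, and variables do not carry over. Pictures are saved under pics/ and viewed, at most 10 in all, crops included, and the job is handed in when it is done.

Besides the shell and the picture viewer there is one more tool, called as a command line: name --pt "numbers of a row" for each row, then --argument value for the rest. move_arm: Moves the arm, as the interface text tells. Shifts and turns lie within -1 to 1; 1 stands for 75 cm of shift or 360 degrees of turn. Its arguments: {"type":"object","properties":{"travel":{"type":"array","items":{"type":"array","items":{"type":"number","minimum":-1,"maximum":1}}},"roll":{"type":"array","items":{"type":"number","minimum":-1,"maximum":1}},"fingers":{"type":"number"},"squeeze":{"type":"number"}},"required":["travel","roll"]}

```bash
ls; mkdir -p pics
cat > h.py <<'E'
import numpy as np, cv2
def rays(c,uv):
    K=c["intrinsics"];uv=np.atleast_2d(np.asarray(uv,float))
    return cv2.undistortPoints(uv.reshape(-1,1,2),K,np.array([c["k1"],0,0,0,0.])).reshape(-1,2)
def cast(c,uv,z):
    s=rays(c,uv);d=np.c_[s,np.ones(len(s))]@c["R"];o=-c["R"].T@c["t"]
    return o+d*((z-o[2])/d[:,2])[:,None]
def cloud(c):
    h,w=c["z_map"].shape;u,v=np.meshgrid(np.arange(w),np.arange(h))
    s=rays(c,np.c_[u.ravel(),v.ravel()]);z=c["z_map"].ravel()[:,None]
    return ((np.c_[s,np.ones(len(s))]*z-c["t"])@c["R"]).reshape(h,w,3)
E
python3 - <<'E'
from bench import bot
import cv2,numpy as np
print(bot.sense())
for n in ("scene","top"):
    c=bot.capture(n);cv2.imwrite(f"pics/{n}0.png",c["color"][:,:,::-1]);np.save(f"{n}0.npy",c,allow_pickle=True)
    print(n,c["intrinsics"],c["k1"],-c["R"].T@c["t"],c["R"])
E
```

```text
pics
{'time': 0.0, 'q': array([-6.49167589e+01,  1.22257392e+01, -2.00818223e+00,  7.58275228e+01,
       -5.08073017e-04,  8.99993196e+01]), 'joint_velocities': array([-0.0112206 ,  0.04182473, -0.01823545, -0.01843803,  0.09676279,
        0.02327895]), 'joint_efforts': array([-9.13084641e-04, -6.86162925e+01,  4.87122095e+01,  1.75041589e-02,
       -1.37377360e-04,  7.51563505e-07]), 'ee_pos': array([ 0.21183342, -0.45256708,  0.23080837]), 'tcp_rot': array([-1.79938556e+02,  5.07343064e-04,  2.50839221e+01]), 'wrist_force': array([0.32412155, 0.47397926, 0.6752018 ]), 'wrist_torque': array([ 0.01856209,  0.01799073, -0.00239635]), 'gripper_force': 0.0, 'finger_gap': 0.9998273458675724}
scene [[431.27214949   0.         271.47848167]
 [  0.         431.27214949 205.97865201]
 [  0.           0.           1.        ]] -0.10124701558044791 [-0.01368182 -0.74311428  0.592161  ] [[ 0.71400478 -0.70000614 -0.01373258]
 [-0.41622136 -0.40860977 -0.81227941]
 [ 0.56298931  0.58568717 -0.58310683]]
top [[439.00864452   0.         277.3371237 ]
 [  0.         439.00864452 207.38178812]
 [  0.           0.           1.        ]] 0.0344705271531418 [ 0.35503347 -0.22288541  0.90759415] [[ 0.00572319 -0.99942749  0.03334572]
 [-0.99133057 -0.01004784 -0.13100662]
 [ 0.13126667 -0.03230686 -0.99082053]]
```

View pics/scene0.png

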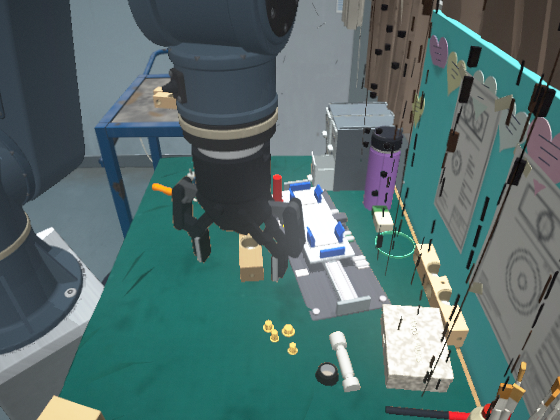

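View pics/top0.png

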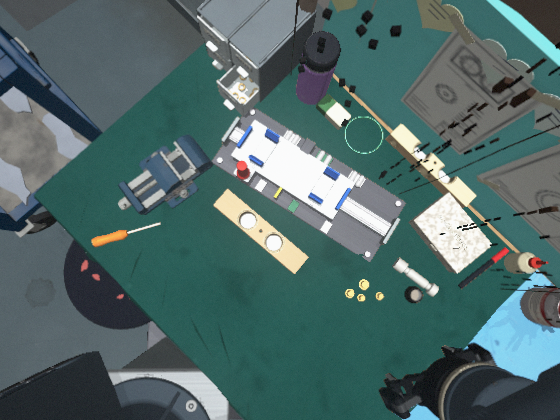

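The top picture shows the block from about (222,195) to (302,265), and the carrier with its four blue saddles between (245,130) and (345,200). The knob is at (242,168) and the green patch at (294,206). In the scene view the gripper hides part of the block. I'll measure by masks next.

Run:
```python
from h import *
T=np.load("top0.npy",allow_pickle=True).item();S=np.load("scene0.npy",allow_pickle=True).item()
cv2.imwrite("pics/crop0.png",cv2.resize(T["color"][100:290,190:420,::-1],None,fx=3.4,fy=3.1))
def blobs(c,name,lo,hi,amin,box=None):
    hsv=cv2.cvtColor(c["color"],cv2.COLOR_RGB2HSV);m=cv2.inRange(hsv,lo,hi)
    if box: mm=np.zeros_like(m);mm[box[1]:box[3],box[0]:box[2]]=255;m&=mm
    n,l,st,ce=cv2.connectedComponentsWithStats(m);P=cloud(c)
    for i in range(1,n):
        if st[i,4]>=amin:
            p=P[(l==i)&(c["z_map"]>0)]
            print(name,st[i],ce[i].round(1),np.median(p,0).round(4) if len(p) else None,"zmax",np.percentile(p[:,2],95).round(4) if len(p) else None)
    return m,l
for nm,c,b in(("top",T,(190,90,430,300)),("scene",S,(200,150,420,330))):
    blobs(c,nm+" blue",(105,120,60),(125,255,255),15,b)
    blobs(c,nm+" red",(0,170,90),(6,255,255),20,b)
    blobs(c,nm+" green",(45,60,110),(75,255,255),5,b)
    m,l=blobs(c,nm+" wood",(10,50,90),(25,200,255),200,b)
    cn=max(cv2.findContours(m,0,2)[0],key=cv2.contourArea)
    r=cv2.minAreaRect(cn);bx=cv2.boxPoints(r);print(nm,"block rect",bx.round(1).tolist())
    for z in(.044,):
        q=cast(c,bx,z)[:,:2];print(q.round(4).tolist(),np.linalg.norm(q-np.roll(q,1,0),axis=1).round(4),q.mean(0))
```

```text
top blue [237 126  15  21  82] [244.1 136. ] [ 0.611  -0.1833  0.0546] zmax 0.0569
top blue [265 129  14  13 105] [271.6 134.9] [ 0.612  -0.2389  0.0629] zmax 0.0696
top blue [249 155  14  10  60] [255.3 159.6] [ 0.5608 -0.2061  0.0661] zmax 0.0693
top blue [324 167  16  12 102] [331.4 172.6] [ 0.5373 -0.3567  0.0627] zmax 0.0692
top blue [336 188  15  21  80] [342.8 198.1] [ 0.4882 -0.3803  0.0546] zmax 0.0573
top blue [309 193  14  10  61] [315.3 197.7] [ 0.4867 -0.3249  0.0661] zmax 0.0698
top green [318  98  18  14 105] [326.9 104.7] [ 0.689  -0.354   0.0268] zmax 0.0293
top green [379 124   3   5   5] [379.8 126. ] [ 0.6518 -0.4691  0.007 ] zmax 0.0129
top green [376 146   3   4   6] [377.  147.5] [ 0.6036 -0.4621  0.0106] zmax 0.0117
top green [321 154   6   8  19] [323.7 157.5] [ 0.5805 -0.3491  0.0132] zmax 0.0147
top green [328 159   5   6   8] [330.  161.8] [ 0.5716 -0.3618  0.0121] zmax 0.0142
top green [288 200  11  13  76] [293.  205.6] [ 0.4774 -0.2845  0.0107] zmax 0.0135
top wood [346  90  72  75 499] [387.2 131.9] [ 0.6194 -0.4893  0.012 ] zmax 0.0425
top wood [ 214 
[... 732 characters left out ...]
 25  11 178] [332.1 251.7] [ 0.4871 -0.3846  0.0497] zmax 0.0562
scene red [273 175   8   5  34] [276.5 177.1] [ 0.5382 -0.1849  0.1048] zmax 0.1062
scene green [373 206  14   6  57] [377.6 208.3] [ 0.6899 -0.352   0.0282] zmax 0.03
scene green [384 209   4   3  11] [385.6 210.1] [ 0.6957 -0.3683  0.0285] zmax 0.03
scene wood [239 233  25  49 989] [249.9 259.1] [ 0.3709 -0.2868  0.0422] zmax 0.045
scene block rect [[236.8000030517578, 233.1999969482422], [260.3999938964844, 231.5], [263.79998779296875, 279.6000061035156], [240.1999969482422, 281.29998779296875]]
[[0.4012, -0.2097], [0.4382, -0.2395], [0.3501, -0.342], [0.3179, -0.3156]] [0.1348 0.0476 0.1352 0.0417] [ 0.37682449 -0.27669968]
```

View pics/crop0.png

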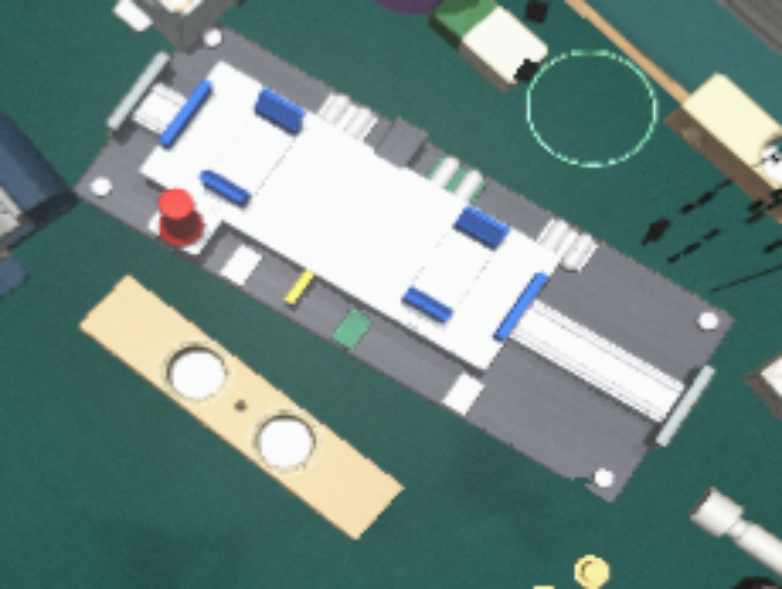

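The crop shows the knob at (178,210) and the slide's yellow index mark between the white and green patches, at about (299,288). The block's long side lies free. Next I'll refine the cradle from the tops of the saddles and lips in both views.

```bash
cat >> h.py <<'E'
def cradle(c,box):
    """centre and heading (deg) of the cradle from the tops of lips and saddles"""
    m=cv2.inRange(cv2.cvtColor(c["color"],cv2.COLOR_RGB2HSV),(105,120,60),(125,255,255))
    P=cloud(c);n,l,st,ce=cv2.connectedComponentsWithStats(m);o=[]
    for i in range(1,n):
        if st[i,4]<15 or not(box[0]<ce[i][0]<box[2] and box[1]<ce[i][1]<box[3]):continue
        p=P[(l==i)&(c["z_map"]>0)];t=np.percentile(p[:,2],90);o.append(p[p[:,2]>t-.005].mean(0))
    return np.array(o)
def rel(p,yaw,target,tyaw):
    """shift in tool axes / 0.75 and roll / 360 for a tool pointing down"""
    a=np.radians(yaw);d=np.asarray(target)-p;ca,sa=np.cos(a),np.sin(a)
    return (np.array([ca*d[0]+sa*d[1],sa*d[0]-ca*d[1],-d[2]])/.75).round(4),round(-(tyaw-yaw)/360,4)
E
python3 - <<'E'
from h import *
T=np.load("top0.npy",allow_pickle=True).item();S=np.load("scene0.npy",allow_pickle=True).item()
for n,c,b in(("top",T,(190,90,430,300)),("sc",S,(280,150,420,330))):
    o=cradle(c,b);print(n);print(o.round(4))
# edges of the block from the depth cloud, both views
for n,c in(("top",T),("sc",S)):
    P=cloud(c);hsv=cv2.cvtColor(c["color"],cv2.COLOR_RGB2HSV)
    k=(abs(P[...,2]-.044)<.006)&(np.hypot(P[...,0]-.423,P[...,1]+.217)<.13)&(cv2.inRange(hsv,(8,40,90),(28,255,255))>0)
    p=P[k];r=cv2.minAreaRect(p[:,:2].astype(np.float32)*1000);print(n,len(p),r,p[:,2].mean())
p=np.array([.2118,-.4526,.2308])
for t in((.423,-.217,.13),(.423,-.217,.015)):print(rel(p,25.08,t,50.2))
E
```

```text
top
[[ 0.6111 -0.1836  0.0547]
 [ 0.614  -0.2395  0.0666]
 [ 0.5595 -0.2059  0.0673]
 [ 0.5392 -0.3584  0.0667]
 [ 0.4874 -0.3797  0.0548]
 [ 0.4855 -0.323   0.0674]]
sc
[[ 0.5463 -0.2221  0.0794]
 [ 0.6137 -0.2435  0.0655]
 [ 0.5399 -0.3614  0.0671]
 [ 0.4836 -0.3296  0.0684]
 [ 0.4873 -0.3841  0.054 ]]
top 1864 ((423.2210998535156, -217.98399353027344), (210.5731658935547, 43.79462432861328), 50.186485290527344) 0.04257164167770424
sc 598 ((394.7041931152344, -256.37249755859375), (119.41413116455078, 43.361534118652344), 49.37130355834961) 0.043242945708100215
(array([ 0.3882, -0.1652,  0.1344]), -0.0698)
(array([ 0.3882, -0.1652,  0.2877]), -0.0698)
```

move_arm --pt "0.388 -0.165 0.1" --pt "0.388 -0.165 0.1" --pt "0.388 -0.165 0.1" --pt "0.388 -0.165 0.1" --pt "0.388 -0.165 0.12" --pt "0.388 -0.165 0.134" --pt "0.388 -0.165 0.134" --pt "0.388 -0.165 0.134" --roll '[-0.07, -0.07, -0.07, -0.07, -0.07, -0.07, -0.07, -0.07]' --fingers 1 --squeeze 50

```text
time: 1.1
ee_pos: [0.4228, -0.218, 0.1313]
tcp_rot: [180.0, 0.0, 50.3]
wrist_force: [-0.2, 0.3, 0.4]
finger_gap: 1.002
gripper_force: 0.0
```

move_arm --pt "0 0 0.05" --pt "0 0 0.1" --pt "0 0 0.13" --pt "0 0 0.145" --pt "0 0 0.154" --pt "0 0 0.154" --roll '[0, 0, 0, 0, 0, 0]'

```text
time: 1.85
ee_pos: [0.4232, -0.2178, 0.0157]
tcp_rot: [180.0, -0.0, 50.3]
wrist_force: [-0.5, -0.2, -0.7]
finger_gap: 0.996
gripper_force: 0.0
```

move_arm --pt "0 0 0" --pt "0 0 0" --pt "0 0 0" --pt "0 0 0" --pt "0 0 0" --pt "0 0 0" --pt "0 0 0" --pt "0 0 0" --roll '[0, 0, 0, 0, 0, 0, 0, 0]' --fingers -1 --squeeze 50

```text
time: 2.85
ee_pos: [0.424, -0.2179, 0.0162]
tcp_rot: [179.9, -0.0, 50.3]
wrist_force: [1.5, -1.4, 8.5]
finger_gap: 0.501
gripper_force: 50.9
```

move_arm --pt "0 0 -0.02" --pt "0 0 -0.06" --pt "0 0 -0.1" --pt "0 0 -0.14" --pt "0 0 -0.18" --pt "0 0 -0.18" --roll '[0, 0, 0, 0, 0, 0]'

```text
time: 3.6
ee_pos: [0.4239, -0.2178, 0.1523]
tcp_rot: [179.8, -0.0, 50.3]
wrist_force: [-0.4, -0.2, -8.4]
finger_gap: 0.498
gripper_force: 54.7
```

Run:
```python
from h import *
from bench import bot
s=bot.sense();print(s["ee_pos"],s["tcp_rot"],s["wrist_force"],s["finger_gap"])
for z in(.16,.10,.058):print(rel(s["ee_pos"],s["tcp_rot"][2],(.5494,-.2835,z),58.0))
```

```text
[ 0.42394399 -0.21779409  0.15225357] [ 1.79817036e+02 -4.35859866e-02  5.02875468e+01] [-0.37260297 -0.15003361 -8.44893214] 0.4982750665680149
(array([ 0.0395,  0.1847, -0.0103]), np.float64(-0.0214))
(array([0.0395, 0.1847, 0.0697]), np.float64(-0.0214))
(array([0.0395, 0.1847, 0.1257]), np.float64(-0.0214))
```

move_arm --pt "0.01 0.05 -0.005" --pt "0.02 0.1 -0.005" --pt "0.03 0.15 -0.005" --pt "0.0395 0.185 -0.005" --pt "0.0395 0.185 -0.005" --pt "0.0395 0.185 0.03" --pt "0.0395 0.185 0.07" --pt "0.0395 0.185 0.07" --roll '[-0.0214, -0.0214, -0.0214, -0.0214, -0.0214, -0.0214, -0.0214, -0.0214]'

```text
time: 4.6
ee_pos: [0.5463, -0.282, 0.0949]
tcp_rot: [-179.7, 0.0, 58.0]
wrist_force: [-1.4, 0.4, -6.8]
finger_gap: 0.501
gripper_force: 55.5
```

Run:
```python
from h import *
from bench import bot
s=bot.sense();print(s["ee_pos"],s["tcp_rot"])
im=[]
for n,b in(("top",(200,100,360,240)),("scene",(200,120,400,300))):
    c=bot.capture(n);np.save(n+"1.npy",c,allow_pickle=True)
    im.append(cv2.resize(c["color"][b[1]:b[3],b[0]:b[2],::-1],(400,350)))
cv2.imwrite("pics/pre.png",np.hstack(im))
```

```text
[ 0.54627196 -0.28199743  0.09485997] [-1.79657749e+02  2.67033548e-02  5.79877588e+01]
```

View pics/pre.png

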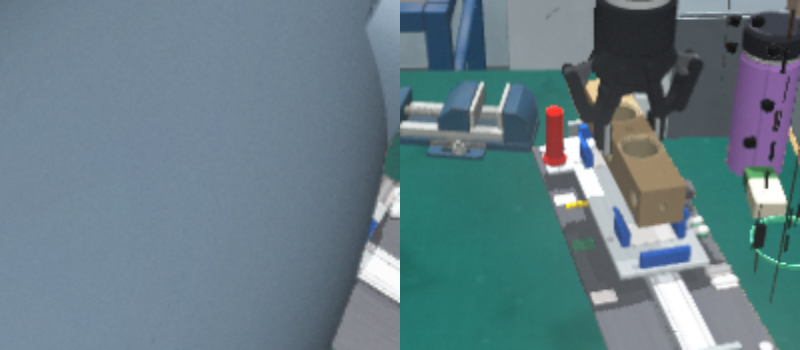

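The top view is blocked by the arm. In the scene view the block hovers over the cradle and is roughly aligned. Its near end is at about (660,205) in the picture and the near saddles are at (622,226) and (682,222). I'll hold to settle, then measure the block against the cradle in this same view.

move_arm --pt "0 0 0" --pt "0 0 0" --pt "0 0 0" --roll '[0, 0, 0]'

```text
time: 5.08
ee_pos: [0.5489, -0.2834, 0.0983]
tcp_rot: [180.0, -0.0, 58.0]
wrist_force: [-0.2, 0.7, -7.7]
finger_gap: 0.501
gripper_force: 55.5
```

Run:
```python
from h import *
from bench import bot
s=bot.sense();print(s["ee_pos"],s["tcp_rot"],s["wrist_force"])
c=bot.capture("scene");np.save("scene2.npy",c,allow_pickle=True)
P=cloud(c);hsv=cv2.cvtColor(c["color"],cv2.COLOR_RGB2HSV)
w=(cv2.inRange(hsv,(8,40,60),(28,255,255))>0)&(np.hypot(P[...,0]-.549,P[...,1]+.283)<.14)&(P[...,2]>.05)&(P[...,2]<.16)
p=P[w];zt=np.percentile(p[:,2],80);print("ztop",zt,"zmin",np.percentile(p[:,2],1))
t=p[abs(p[:,2]-zt)<.006]
r=cv2.minAreaRect(t[:,:2].astype(np.float32)*1000);print(len(t),r)
bx=cv2.boxPoints(r)/1000;a=np.radians(58);d=np.array([np.cos(a),np.sin(a)]);n=np.array([np.sin(a),-np.cos(a)])
q=np.array([.5494,-.2835]);X=(t[:,:2]-q)
print("top across",np.percentile(X@n,[1,99]),"along",np.percentile(X@d,[.5,99.5]))
for u in np.arange(-.11,.1,.02):
    k=abs(X@d-u)<.006
    if k.sum()>8:print(round(u,3),k.sum(),np.percentile(X[k]@n,[3,97]).round(4))
o=cradle(c,(260,150,420,330))
for x in o:print(x.round(4),"across",((x[:2]-q)@n).round(4),"along",((x[:2]-q)@d).round(4))
```

```text
[ 0.54890975 -0.28336078  0.09827969] [ 1.79961686e+02 -1.90075543e-03  5.79884546e+01] [-0.16473431  0.68561409 -7.72082253]
ztop 0.12551829476828819 zmin 0.08429163370797291
913 ((548.1944580078125, -285.5566711425781), (210.67689514160156, 44.87443542480469), 57.942901611328125)
top across [-0.02196882  0.02130285] along [-0.10727125  0.09930844]
-0.11 79 [-0.0206  0.0207]
-0.09 96 [-0.0216  0.0197]
-0.07 93 [-0.0219  0.0188]
-0.05 43 [-0.0219  0.02  ]
-0.03 36 [-0.0217  0.0207]
-0.01 70 [-0.0182  0.0207]
0.01 53 [-0.0147  0.021 ]
0.03 9 [0.0169 0.0207]
0.05 31 [0.0037 0.0206]
0.07 13 [-0.0219 -0.0128]
0.09 18 [-0.0216 -0.0095]
[ 0.5593 -0.21    0.0678] across -0.0306 along 0.0675
[ 0.4839 -0.3292  0.0683] across -0.0313 along -0.0735
[ 0.5356 -0.3712  0.0675] across 0.0348 along -0.0817
[ 0.4873 -0.3842  0.0543] across 0.0007 along -0.1183
```

The block matches the cradle to about 1 mm in the same view, and the block underside stands at 0.082 against a cheek top of about 0.069. I'm lowering it gently now.

move_arm --pt "0 0.001 0.01" --pt "0 0.001 0.02" --pt "0 0.001 0.028" --pt "0 0.001 0.034" --pt "0 0.001 0.04" --pt "0 0.001 0.045" --pt "0 0.001 0.048" --pt "0 0.001 0.048" --pt "0 0.001 0.048" --roll '[0, 0, 0, 0, 0, 0, 0, 0, 0]'

```text
time: 6.25
ee_pos: [0.5495, -0.2837, 0.062]
tcp_rot: [180.0, -0.0, 58.0]
wrist_force: [0.4, 0.0, -7.7]
finger_gap: 0.498
gripper_force: 55.7
```

move_arm --pt "0 0 0.001" --pt "0 0 0.002" --pt "0 0 0.003" --pt "0 0 0.004" --pt "0 0 0.005" --pt "0 0 0.005" --pt "0 0 0.005" --roll '[0, 0, 0, 0, 0, 0, 0]'

```text
time: 7.12
ee_pos: [0.5493, -0.2836, 0.0582]
tcp_rot: [180.0, -0.0, 58.0]
wrist_force: [-1.7, 0.8, -0.9]
finger_gap: 0.496
gripper_force: 56.2
```

Touchdown: the wrist load is gone at the expected height. I'm releasing the block and then rising.

move_arm --pt "0 0 0" --pt "0 0 0" --pt "0 0 0" --pt "0 0 0" --pt "0 0 0" --pt "0 0 0" --roll '[0, 0, 0, 0, 0, 0]' --fingers 1

```text
time: 7.88
ee_pos: [0.5494, -0.2837, 0.0581]
tcp_rot: [180.0, -0.0, 58.0]
wrist_force: [0.5, -0.1, 0.3]
finger_gap: 1.002
gripper_force: 0.0
```

move_arm --pt "0 0 -0.02" --pt "0 0 -0.06" --pt "0 0 -0.12" --pt "0 0 -0.18" --pt "0 0 -0.18" --pt "-0.15 -0.2 -0.18" --pt "-0.2 -0.25 -0.18" --pt "-0.2 -0.25 -0.18" --pt "-0.2 -0.25 -0.18" --pt "-0.2 -0.25 -0.18" --roll '[0, 0, 0, 0, 0, 0, 0, 0, 0, 0]'

```text
time: 9.12
ee_pos: [0.3081, -0.3115, 0.1934]
tcp_rot: [-180.0, 0.0, 57.8]
wrist_force: [0.9, -1.8, 0.7]
finger_gap: 0.998
gripper_force: 0.0
```

```bash
cat >> h.py <<'E'
def look(tag):
    from bench import bot
    s=bot.sense();print(s["time"],s["ee_pos"],s["tcp_rot"],s["wrist_force"])
    im=[];C={}
    for n,b in(("top",(200,100,360,240)),("scene",(220,140,400,297))):
        c=C[n]=bot.capture(n);P=cloud(c)
        im.append(cv2.resize(c["color"][b[1]:b[3],b[0]:b[2],::-1],(400,350)))
        w=(cv2.inRange(cv2.cvtColor(c["color"],cv2.COLOR_RGB2HSV),(8,40,60),(28,255,255))>0)&(np.hypot(P[...,0]-.54,P[...,1]+.3)<.18)
        t=P[w&(abs(P[...,2]-.086)<.007)]
        print(n,"block",len(t),t[:,2].mean(),cv2.minAreaRect(t[:,:2].astype(np.float32)*1000) if len(t) else 0)
        print(cradle(c,(220,100,420,330)).round(4))
        hsv=cv2.cvtColor(c["color"],cv2.COLOR_RGB2HSV)
        k=(cv2.inRange(hsv,(0,170,90),(6,255,255))>0)&(P[...,2]>.098)&(np.hypot(P[...,0]-.53,P[...,1]+.2)<.12)
        if k.any():print("knob top",k.sum(),P[k].mean(0).round(4))
    cv2.imwrite(f"pics/{tag}.png",np.hstack(im));return s
E
python3 -c "
from h import *
look('placed')"
```

```text
9.125 [ 0.30808285 -0.31146271  0.19344897] [-1.79998164e+02  1.81197217e-02  5.78080185e+01] [ 0.85468186 -1.77174897  0.70148362]
top block 1846 0.08428897522669149 ((547.8939819335938, -282.6596374511719), (209.89309692382812, 44.22759246826172), 57.91032028198242)
[[ 0.6111 -0.1835  0.0546]
 [ 0.614  -0.2398  0.0668]
 [ 0.5592 -0.2064  0.0671]
 [ 0.5393 -0.3583  0.0667]
 [ 0.4877 -0.3801  0.0547]
 [ 0.4855 -0.3241  0.0666]]
scene block 1185 0.08485309085646256 ((548.4591064453125, -285.22515869140625), (212.25357055664062, 43.995513916015625), 57.925025939941406)
[[ 0.5586 -0.2103  0.0683]
 [ 0.6151 -0.244   0.0668]
 [ 0.5409 -0.3618  0.0681]
 [ 0.4839 -0.3297  0.0684]
 [ 0.4869 -0.3831  0.0545]]
knob top 14 [ 0.5416 -0.1897  0.1038]
```

View pics/placed.png

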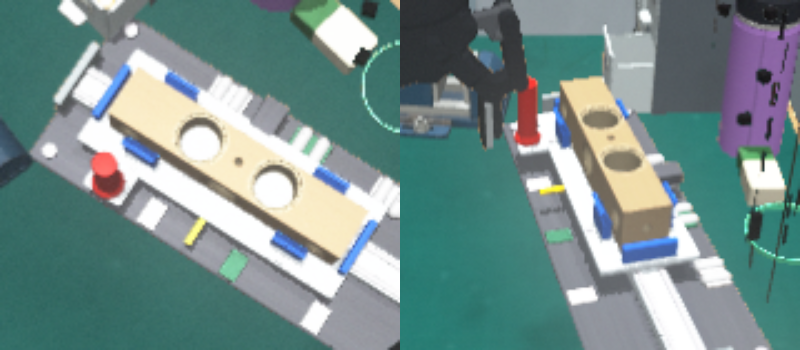

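The block is seated: its top is at 0.084 to 0.085 in both views, 42 mm above its bench height, and within 2 mm of the cradle centre. Next I'll check the knob and the clearance around the pushing pose.

Run:
```python
from h import *
from bench import bot
c=bot.capture("top");P=cloud(c);hsv=cv2.cvtColor(c["color"],cv2.COLOR_RGB2HSV)
red=((cv2.inRange(hsv,(0,120,80),(8,255,255))>0)|(cv2.inRange(hsv,(170,120,80),(180,255,255))>0))&(np.hypot(P[...,0]-.54,P[...,1]+.18)<.06)
p=P[red];k=p[p[:,2]>.1];print("knob top",len(p),len(k),k.mean(0) if len(k) else p.max(0))
a=np.radians(58);d=np.array([np.cos(a),np.sin(a)]);n=np.array([np.sin(a),-np.cos(a)])
q=np.array([.5494,-.2820])
if len(k):print("rel centre along/across",(k[:,:2].mean(0)-q)@d,(k[:,:2].mean(0)-q)@n)
st=np.array([.5395,-.183])+.042*d;print("start",st)
X=P[...,:2]-st;A=X@d;B=X@n;z=P[...,2];ok=c["z_map"]>0
for L in(.025,.045,.07,.1):
    m=ok&(abs(A)<L)&(abs(B)<L)&~red;print(L,"zmax",z[m].max())
g=(cv2.inRange(hsv,(45,60,110),(75,255,255))>0)&(np.hypot(P[...,0]-.477,P[...,1]+.285)<.02)
w=(hsv[...,1]<40)&(hsv[...,2]>170)&(abs(z-.011)<.005)
Y=P[...,:2]-q
e=w&(abs(Y@n+.065)<.02)
n_,l,s_,ce=cv2.connectedComponentsWithStats(e.astype(np.uint8))
print("green",(P[g][:,:2].mean(0)-q)@d,(P[g][:,:2].mean(0)-q)@n)
for i in range(1,n_):
    if s_[i,4]>15:m=P[l==i].mean(0);print("white",s_[i,4],(m[:2]-q)@d,(m[:2]-q)@n)
s=bot.sense()
for t in((*st,.17),(*st,.075)):print(rel(s["ee_pos"],s["tcp_rot"][2],t,58))
```

```text
knob top 171 82 [ 0.53954808 -0.18157937  0.10371581]
rel centre along/across 0.07994079603843865 -0.06156973015199752
start [ 0.56175661 -0.14738198]
0.025 zmax 0.04118061609611932
0.045 zmax 0.10429142846323246
0.07 zmax 0.10429142846323246
0.1 zmax 0.10429142846323246
green -0.03998446457582997 -0.059453460655379015
white 188 0.12650298133127139 -0.06102500226557298
white 238 0.03421344721027568 -0.06032700398771773
white 52 -0.015229288328853946 -0.06025188452101808
white 102 -0.11963002586360606 -0.059674282956322516
(array([0.3626, 0.167 , 0.0309]), np.float64(-0.0))
(array([0.3626, 0.167 , 0.1576]), np.float64(-0.0))
```

move_arm --pt "0.08 0.04 0.01" --pt "0.15 0.07 0.02" --pt "0.22 0.1 0.02" --pt "0.29 0.135 0.02" --pt "0.363 0.167 0.02" --pt "0.363 0.167 0.02" --pt "0.363 0.167 0.02" --pt "0.363 0.167 0.02" --pt "0.363 0.167 0.02" --pt "0.363 0.167 0.02" --roll '[0, 0, 0, 0, 0, 0, 0, 0, 0, 0]' --fingers -1

```text
time: 10.52
ee_pos: [0.5611, -0.1475, 0.1783]
tcp_rot: [180.0, -0.0, 57.9]
wrist_force: [0.1, 0.1, -0.3]
finger_gap: 0.004
gripper_force: 0.0
```

Run:
```python
from h import *
from bench import bot
s=bot.sense();print(s["ee_pos"],s["tcp_rot"],s["wrist_force"],s["finger_gap"])
print(rel(s["ee_pos"],s["tcp_rot"][2],(.5618,-.1465,.075),58))
```

```text
[ 0.5610961  -0.14747096  0.17831288] [ 1.79980074e+02 -5.31533487e-03  5.79364033e+01] [ 0.09324533  0.06130659 -0.34723155] 0.004111789754104596
(array([1.600e-03, 1.000e-04, 1.378e-01]), np.float64(-0.0002))
```

move_arm --pt "0 0 0.04" --pt "0 0 0.08" --pt "0 0 0.12" --pt "0 0 0.138" --pt "0 0 0.138" --pt "0 0 0.138" --roll '[0, 0, 0, 0, 0, 0]'

```text
time: 11.28
ee_pos: [0.562, -0.1472, 0.0758]
tcp_rot: [179.9, -0.0, 58.0]
wrist_force: [0.3, -0.3, -0.2]
finger_gap: -0.003
gripper_force: 0.0
```

Run:
```python
from h import *
s=look('push0')
a=np.radians(58);d=np.array([np.cos(a),np.sin(a)]);n=np.array([np.sin(a),-np.cos(a)])
print("tool rel knob along/across",(s["ee_pos"][:2]-[.5395,-.182])@d,(s["ee_pos"][:2]-[.5395,-.182])@n)
```

```text
11.275 [ 0.56204509 -0.14721969  0.07575881] [ 1.79915174e+02 -3.00009684e-02  5.79807978e+01] [ 0.29099809 -0.34448531 -0.23518286]
top block 1895 0.08436124329667932 ((563.19091796875, -262.3493957519531), (262.19171142578125, 64.86908721923828), 51.700035095214844)
[[ 0.6066 -0.1845  0.0691]
 [ 0.614  -0.2396  0.0677]
 [ 0.5591 -0.2064  0.0673]
 [ 0.5393 -0.3583  0.0667]
 [ 0.4879 -0.3802  0.0548]
 [ 0.4856 -0.3234  0.0674]]
knob top 69 [ 0.5395 -0.1812  0.1041]
scene block 1187 0.08481741540055433 ((554.177490234375, -269.0196228027344), (250.39883422851562, 87.32176971435547), 70.78858947753906)
[[ 0.9395  0.462  -0.0136]
 [ 0.9989  0.4992 -0.1129]
 [ 0.9808  0.4995 -0.1112]
 [ 0.5588 -0.2095  0.0688]
 [ 0.6152 -0.2443  0.0666]
 [ 0.5407 -0.362   0.0682]
 [ 0.4845 -0.3291  0.0681]
 [ 0.4867 -0.3832  0.0548]]
knob top 43 [ 0.5379 -0.1867  0.1036]
tool rel knob along/across 0.04144245324328921 0.0006885645944201883
```

View pics/push0.png

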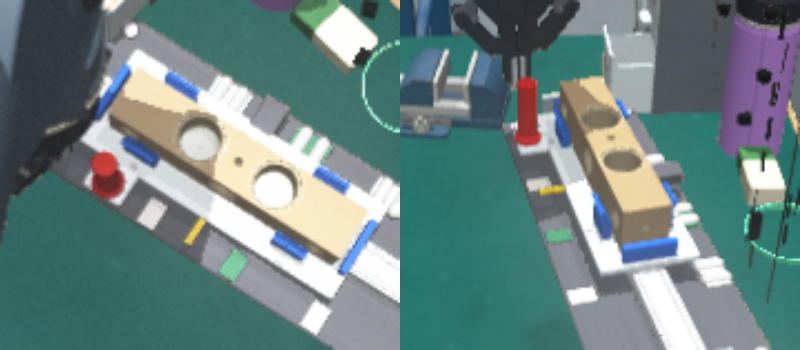

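The picture shows the shut fingers behind the knob (knob top at (103,160) in the left half), clear of it, with the block in place. I'll push slowly in stages.

move_arm --pt "-0.012 0 0" --pt "-0.02 0 0" --pt "-0.025 0 0" --pt "-0.03 0 0" --pt "-0.035 0 0" --pt "-0.04 0 0" --pt "-0.045 0 0" --pt "-0.048 0 0" --pt "-0.048 0 0" --pt "-0.048 0 0" --roll '[0, 0, 0, 0, 0, 0, 0, 0, 0, 0]'

```text
time: 12.62
ee_pos: [0.5423, -0.1775, 0.0745]
tcp_rot: [-180.0, 0.0, 58.0]
wrist_force: [-0.2, -0.0, -0.1]
finger_gap: -0.002
gripper_force: 0.0
```

```bash
cat >> h.py <<'E'
def travel():
    from bench import bot
    s=bot.sense();c=bot.capture("top");P=cloud(c);hsv=cv2.cvtColor(c["color"],cv2.COLOR_RGB2HSV)
    a=np.radians(58);d=np.array([np.cos(a),np.sin(a)])
    k=(cv2.inRange(hsv,(0,170,90),(6,255,255))>0)&(P[...,2]>.098)&(np.hypot(P[...,0]-.53,P[...,1]+.2)<.12)
    kn=P[k].mean(0);o=cradle(c,(220,100,420,330))
    print("knob",kn.round(4),k.sum(),"moved mm",(-1000*(kn[:2]-[.5395,-.1814])@d).round(1),"tool-knob mm",(1000*(s["ee_pos"][:2]-kn[:2])@d).round(1))
    for i,r in enumerate(([.614,-.2396],[.5591,-.2064],[.5393,-.3583],[.4877,-.3801],[.4855,-.3236])):
        e=-1000*((o[:,:2]-r)@d);print("blue",i,e[np.argmin(np.linalg.norm(o[:,:2]-np.array(r)+.04*d,axis=1))].round(1),end="; ")
    print(s["time"],s["ee_pos"],s["wrist_force"],s["tcp_rot"])
E
python3 -c "
from h import *
travel()"
```

```text
knob [ 0.5288 -0.1972  0.1042] 41 moved mm 19.0 tool-knob mm 23.7
blue 0 15.5; blue 1 16.3; blue 2 15.6; blue 3 16.2; blue 4 15.8; 12.625 [ 0.54225353 -0.17753742  0.07448122] [-0.22510044 -0.02592699 -0.10147094] [-1.79995634e+02  1.00644656e-02  5.79865834e+01]
```

move_arm --pt "-0.004 0 0" --pt "-0.008 0 0" --pt "-0.011 0 0" --pt "-0.014 0 0" --pt "-0.017 0 0" --pt "-0.019 0 0" --pt "-0.021 0 0" --pt "-0.023 0 0" --pt "-0.025 0 0" --pt "-0.025 0 0" --roll '[0, 0, 0, 0, 0, 0, 0, 0, 0, 0]'

```text
time: 13.92
ee_pos: [0.5328, -0.1926, 0.0745]
tcp_rot: [-180.0, -0.1, 58.0]
wrist_force: [4.5, 8.0, -2.0]
finger_gap: 0.004
gripper_force: 4.4
```

```bash
python3 -c "
from h import *
travel()"
```

```text
knob [nan nan nan] 0 moved mm nan tool-knob mm nan
blue 0 34.9; blue 1 38.7; blue 2 32.2; blue 3 33.3; blue 4 33.9; 13.925 [ 0.5327671  -0.19259548  0.07454297] [ 4.52330456  7.99361799 -2.01802296] [-1.79990090e+02 -1.08184495e-01  5.80309057e+01]h.py:44: RuntimeWarning: Mean of empty slice.
  kn=P[k].mean(0);o=cradle(c,(220,100,420,330))
  ret = um.true_divide(
```

The wrist reads 9 N, which puts it at the crest. I'll ease forward.

move_arm --pt "-0.001 0 0" --pt "-0.002 0 0" --pt "-0.003 0 0" --pt "-0.003 0 0" --pt "-0.003 0 0" --roll '[0, 0, 0, 0, 0]'

```text
time: 14.6
ee_pos: [0.5312, -0.1951, 0.0745]
tcp_rot: [-180.0, -0.0, 58.0]
wrist_force: [1.8, 4.2, -0.9]
finger_gap: -0.004
gripper_force: 2.6
```

```bash
python3 -W ignore -c "
from h import *
travel()"
```

```text
knob [nan nan nan] 0 moved mm nan tool-knob mm nan
blue 0 38.8; blue 1 40.7; blue 2 35.4; blue 3 36.1; blue 4 36.4; 14.6 [ 0.531182   -0.19509735  0.07451333] [ 1.80336574  4.16940665 -0.94838252] [-1.79987226e+02 -2.65896040e-02  5.79953298e+01]
```

move_arm --pt "-0.001 0 0" --pt "-0.002 0 0" --pt "-0.002 0 0" --pt "-0.002 0 0" --pt "-0.002 0 0" --roll '[0, 0, 0, 0, 0]'

```text
time: 15.28
ee_pos: [0.5304, -0.1968, 0.0746]
tcp_rot: [180.0, 0.0, 58.0]
wrist_force: [0.5, 0.0, -0.6]
finger_gap: -0.002
gripper_force: 0.0
```

```bash
python3 -W ignore -c "
from h import *
travel()"
```

```text
knob [nan nan nan] 0 moved mm nan tool-knob mm nan
blue 0 41.9; blue 1 44.0; blue 2 37.9; blue 3 38.4; blue 4 38.9; 15.275 [ 0.53037523 -0.19677266  0.07460557] [ 0.49351874  0.00718839 -0.60780759] [1.79989198e+02 1.34000210e-02 5.79795005e+01]
```

The force has gone to zero, so the spring has taken the carrier. I'm backing off and rising.

move_arm --pt "0.02 0 0" --pt "0.05 0 0" --pt "0.05 0 -0.08" --pt "0.05 0 -0.16" --pt "0.05 -0.08 -0.18" --pt "0 -0.16 -0.18" --pt "-0.08 -0.24 -0.18" --pt "-0.1 -0.3 -0.18" --pt "-0.1 -0.3 -0.18" --pt "-0.1 -0.3 -0.18" --roll '[0, 0, 0, 0, 0, 0, 0, 0, 0, 0]'

```text
time: 16.58
ee_pos: [0.3003, -0.1409, 0.2101]
tcp_rot: [179.9, -0.0, 58.0]
wrist_force: [-0.1, -0.1, 0.7]
finger_gap: -0.002
gripper_force: 0.0
```

```bash
python3 -W ignore -c "
from h import *
travel();look('end')"
```

```text
knob [ 0.5108 -0.2138  0.1031] 2 moved mm 42.7 tool-knob mm -49.7
blue 0 38.4; blue 1 38.3; blue 2 39.1; blue 3 38.4; blue 4 38.3; 16.575 [ 0.30027348 -0.14085654  0.21006949] [-0.11403615 -0.05517794  0.72793444] [ 1.79906688e+02 -1.99582719e-02  5.79693595e+01]
16.625 [ 0.30095602 -0.14099487  0.20993965] [ 1.79924288e+02 -1.72716556e-02  5.79941159e+01] [ 0.62483909 -0.03832975  0.47590297]
top block 1905 0.08435752463194697 ((527.1227416992188, -315.5003356933594), (209.7121124267578, 44.206790924072266), 58.004215240478516)
[[ 0.5906 -0.2161  0.0547]
 [ 0.5938 -0.2722  0.0669]
 [ 0.5388 -0.2389  0.0675]
 [ 0.5191 -0.3903  0.0667]
 [ 0.4667 -0.4123  0.0546]
 [ 0.4649 -0.3565  0.0669]]
knob top 3 [ 0.5115 -0.2159  0.1028]
scene block 1317 0.08501757350049893 ((528.19482421875, -317.8771667480469), (215.2405548095703, 44.27644729614258), 57.96326446533203)
[[ 0.842   0.3681 -0.0131]
 [ 1.0015  0.5016 -0.1137]
 [ 0.9144  0.4169 -0.1306]
 [ 0.5936 -0.2775  0.0686]
 [ 0.5389 -0.2426  0.0676]
 [ 0.5199 -0.3944  0.069 ]
 [ 0.4643 -0.3615  0.0679]
 [ 0.4672 -0.4164  0.0546]]
knob top 37 [ 0.5179 -0.2189  0.1047]
```

View pics/end.png

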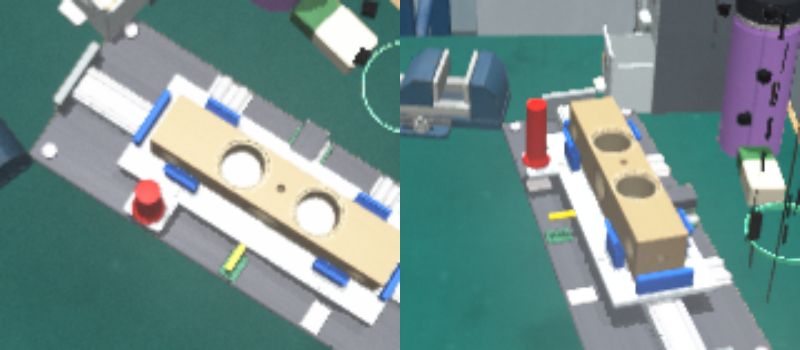

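The block is still seated. The carrier stopped about where the fingers left it (38.4 mm), and 4.6 N of resistance that late makes me doubt the click. I'll compare the pointer and roller with the green station more closely.

Run:
```python
from h import *
from bench import bot
a=np.radians(58);d=np.array([np.cos(a),np.sin(a)]);n=np.array([np.sin(a),-np.cos(a)]);q=np.array([.5494,-.2820])
T0=np.load("top0.npy",allow_pickle=True).item();S0=np.load("scene0.npy",allow_pickle=True).item()
T=bot.capture("top");S=bot.capture("scene");im=[]
for nm,c in(("top0",T0),("top",T),("sc",S)):
    P=cloud(c);hsv=cv2.cvtColor(c["color"],cv2.COLOR_RGB2HSV);Y=P[...,:2]-q;A=Y@d;B=Y@n
    for k,lo,hi in(("yellow",(22,150,120),(33,255,255)),("green",(45,60,100),(78,255,255)),("white",(0,0,165),(180,45,255))):
        m=(cv2.inRange(hsv,lo,hi)>0)&(abs(A)<.2)&(B<-.046)&(B>-.085)
        if k!="yellow":m&=abs(P[...,2]-.011)<.004
        N,l,st,_=cv2.connectedComponentsWithStats(m.astype(np.uint8))
        for i in range(1,N):
            if st[i,4]>=12:
                j=l==i;print(nm,k,st[i,4],"along",np.percentile(A[j],[3,50,97]).round(4),"across",np.median(B[j]).round(4),"z",np.median(P[j][:,2]).round(4))
    # base plate extent along, at plate top height near the edge
    m=(abs(P[...,2]-.010)<.003)&(abs(B+.065)<.006)&(hsv[...,1]<60)&(abs(A)<.3);print(nm,"plate along",np.percentile(A[m],[.5,99.5]).round(4))
cv2.imwrite("pics/zoom.png",np.hstack([cv2.resize(T0["color"][135:225,260:350,::-1],(400,400),interpolation=2),cv2.resize(T["color"][135:225,260:350,::-1],(400,400),interpolation=2)]))
```

```text
top0 green 82 along [-0.047  -0.0399 -0.033 ] across -0.0595 z 0.0109
top0 white 29 along [0.1349 0.1406 0.1463] across -0.0612 z 0.0134
top0 white 94 along [0.0322 0.0402 0.0485] across -0.0588 z 0.011
top0 white 95 along [-0.1279 -0.1198 -0.1121] across -0.0602 z 0.0111
top0 plate along [-0.2322  0.1519]
top green 51 along [-0.0472 -0.0428 -0.0327] across -0.0623 z 0.0109
top white 345 along [0.0649 0.1027 0.1466] across -0.0605 z 0.0093
top white 108 along [-0.026   0.0043  0.0191] across -0.0594 z 0.0092
top white 16 along [-0.0604 -0.054  -0.0499] across -0.0589 z 0.0098
top white 14 along [-0.0861 -0.0779 -0.0666] across -0.0601 z 0.01
top white 101 along [-0.1278 -0.1195 -0.1112] across -0.06 z 0.011
top plate along [-0.2322  0.1528]
sc yellow 23 along [-0.0439 -0.0407 -0.0377] across -0.0555 z 0.0346
sc green 62 along [-0.0497 -0.0434 -0.0335] across -0.0583 z 0.012
sc white 15 along [0.1335 0.1387 0.1506] across -0.0576 z 0.0135
sc white 52 along [0.0302 0.0372 0.0455] across -0.0569 z 0.0119
sc white 92 along [-0.1302 -0.1234 -0.1127] across -0.0579 z 0.0117
sc plate along [-0.2346  0.1495]
```

View pics/zoom.png

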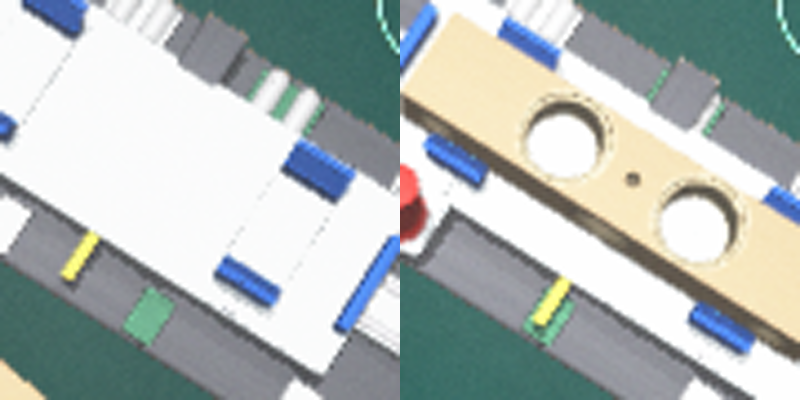

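The zoom shows the roller housing (685,95) centred between the green bars, and the yellow pointer (552,303) over the green patch. Two views give a joint value of about 0.078. That is inside the detent but 1 to 2 mm short, so I'll give it one gentle nudge to about 0.080 and feel the detent.

move_arm --pt "0.02 0.08 0" --pt "0.1 0.15 0" --pt "0.15 0.22 0" --pt "0.15 0.3 0" --pt "0.15 0.3 0" --pt "0.15 0.3 0.05" --pt "0.15 0.3 0.12" --pt "0.15 0.3 0.18" --pt "0.15 0.3 0.18" --pt "0.15 0.3 0.18" --roll '[0, 0, 0, 0, 0, 0, 0, 0, 0, 0]'

```text
time: 18.08
ee_pos: [0.5513, -0.1649, 0.076]
tcp_rot: [179.9, -0.0, 58.0]
wrist_force: [-0.5, -0.2, -0.2]
finger_gap: 0.003
gripper_force: 0.0
```

move_arm --pt "-0.02 0 0" --pt "-0.035 0 0" --pt "-0.045 0 0" --pt "-0.048 0 0" --pt "-0.05 0 0" --pt "-0.05 0 0" --pt "-0.05 0 0" --roll '[0, 0, 0, 0, 0, 0, 0]'

```text
time: 18.95
ee_pos: [0.5304, -0.1964, 0.0745]
tcp_rot: [-180.0, -0.0, 58.0]
wrist_force: [0.9, -0.3, -0.6]
finger_gap: 0.002
gripper_force: 0.0
```

move_arm --pt "-0.001 0 0" --pt "-0.001 0 0" --pt "-0.001 0 0" --pt "-0.001 0 0" --roll '[0, 0, 0, 0]'

```text
time: 19.45
ee_pos: [0.53, -0.1971, 0.0746]
tcp_rot: [-180.0, -0.0, 58.0]
wrist_force: [-0.0, 1.0, -0.3]
finger_gap: -0.0
gripper_force: 0.5
```

```bash
python3 -W ignore -c "
from h import *
travel()"
```

```text
knob [nan nan nan] 0 moved mm nan tool-knob mm nan
blue 0 41.9; blue 1 45.7; blue 2 37.5; blue 3 38.7; blue 4 38.8; 19.45 [ 0.52998956 -0.19714184  0.07455105] [-0.03777187  1.00621097 -0.3110227 ] [-1.79996917e+02 -7.50245731e-03  5.79910625e+01]
```

move_arm --pt "-0.001 0 0" --pt "-0.002 0 0" --pt "-0.002 0 0" --pt "-0.002 0 0" --roll '[0, 0, 0, 0]'

```text
time: 20.0
ee_pos: [0.5292, -0.1986, 0.0746]
tcp_rot: [180.0, 0.0, 58.0]
wrist_force: [-0.0, -0.3, 1.2]
finger_gap: 0.001
gripper_force: 0.0
```

```bash
python3 -W ignore -c "
from h import *
travel()"
```

```text
knob [nan nan nan] 0 moved mm nan tool-knob mm nan
blue 0 45.6; blue 1 47.1; blue 2 39.3; blue 3 40.3; blue 4 40.7; 20.0 [ 0.52915828 -0.19861425  0.07461266] [-0.03740957 -0.25211129  1.20393599] [1.79992982e+02 6.37638714e-03 5.79788895e+01]
```

move_arm --pt "0.02 0 0" --pt "0.05 0 0" --pt "0.05 0 -0.08" --pt "0.05 0 -0.16" --pt "0.05 -0.08 -0.18" --pt "0 -0.16 -0.18" --pt "-0.08 -0.24 -0.18" --pt "-0.1 -0.3 -0.18" --pt "-0.1 -0.34 -0.18" --pt "-0.1 -0.34 -0.18" --roll '[0, 0, 0, 0, 0, 0, 0, 0, 0, 0]'

```text
time: 21.3
ee_pos: [0.2717, -0.126, 0.21]
tcp_rot: [179.9, -0.0, 58.0]
wrist_force: [0.6, -0.2, 0.2]
finger_gap: 0.005
gripper_force: 0.0
```

```bash
python3 -W ignore - <<'E'
from h import *
travel();look('end2')
from bench import bot
a=np.radians(58);d=np.array([np.cos(a),np.sin(a)]);n=np.array([np.sin(a),-np.cos(a)]);q=np.array([.5494,-.2820])
T0=np.load("top0.npy",allow_pickle=True).item();S0=np.load("scene0.npy",allow_pickle=True).item()
for nm,c in(("top0",T0),("top",bot.capture("top")),("sc0",S0),("sc",bot.capture("scene"))):
    P=cloud(c);hsv=cv2.cvtColor(c["color"],cv2.COLOR_RGB2HSV);Y=P[...,:2]-q;A=Y@d;B=Y@n
    m=(cv2.inRange(hsv,(20,100,100),(36,255,255))>0)&(abs(A)<.1)&(B<-.046)&(B>-.075)&(P[...,2]<.045);print(nm,"pointer",m.sum(),A[m].mean(),P[m][:,2].mean())
    m=(hsv[...,1]<60)&(hsv[...,2]<140)&(abs(A)<.12)&(B>.035)&(B<.085)&(P[...,2]>.02)
    if m.sum():print(nm,"housing",m.sum(),np.percentile(A[m],[3,50,97]),P[m][:,2].mean())
    m=(hsv[...,1]<45)&(hsv[...,2]>165)&(abs(A)<.15)&(B>.05)&(B<.08)&(P[...,2]>.012)&(P[...,2]<.03)
    h,e=np.histogram(A[m],np.arange(-.15,.1,.005));print(nm,"bars",[(round(x*1000),int(y)) for x,y in zip(e,h) if y>4])
E
```

```text
knob [ 0.5106 -0.2203  0.1046] 1 moved mm 48.3 tool-knob mm -46.6
blue 0 39.9; blue 1 39.7; blue 2 40.3; blue 3 40.3; blue 4 40.7; 21.3 [ 0.27174926 -0.12598879  0.20999201] [ 0.63504672 -0.18128616  0.20911722] [ 1.79922975e+02 -1.66036887e-02  5.79658923e+01]
21.35 [ 0.273178   -0.12655059  0.21006354] [ 1.79893111e+02 -2.10443092e-02  5.79901630e+01] [ 0.4598489  -0.98577652  0.72987321]
top block 1905 0.08440903852072265 ((525.7053833007812, -317.1038513183594), (210.386962890625, 43.68492126464844), 58.03064727783203)
[[ 0.5893 -0.2177  0.0549]
 [ 0.5925 -0.2738  0.0665]
 [ 0.538  -0.2403  0.0671]
 [ 0.5178 -0.3929  0.0669]
 [ 0.4662 -0.4142  0.0546]
 [ 0.4637 -0.3583  0.0671]]
scene block 1314 0.08503620312144167 ((527.1668701171875, -319.1708984375), (213.99838256835938, 44.07889175415039), 57.91046905517578)
[[ 0.9396  0.4619 -0.0144]
 [ 0.5377 -0.2437  0.0683]
 [ 0.5933 -0.2782  0.0682]
 [ 0.5196 -0.3958  0.0681]
 [ 0.4625 -0.3638  0.0681]
 [ 0.466  -0.418   0.0544]]
knob top 39 [ 0.5176 -0.2201  0.1045]
top0 pointer 33 0.0006016757206085883 0.03145348576299402
top0 housing 
[... 454 characters left out ...]
135, 21), (-130, 25), (-125, 18), (-120, 17), (-115, 24), (-110, 21), (-55, 7), (-30, 10), (20, 8), (25, 26), (30, 22), (35, 16), (40, 20), (45, 24), (50, 17)]
sc0 pointer 3 -0.001609524951129566 0.034790536443292545
sc0 housing 43 [-0.01341704 -0.01133756  0.00236753] 0.033547249747198055
sc0 bars [(-140, 25), (-135, 33), (-130, 14), (-125, 9), (-120, 34), (-115, 18), (-55, 21), (-50, 7), (-40, 22), (-35, 7), (40, 15), (45, 12)]
sc pointer 30 -0.04049937103884039 0.032809588611254326
sc housing 46 [-0.05407648 -0.0519502  -0.04784354] 0.03276005304507745
sc bars [(-140, 11), (-135, 29), (-130, 8), (-125, 8), (-120, 22), (-115, 12), (-55, 13), (20, 11), (25, 17), (30, 6), (40, 18), (45, 11)]
```

The pointer is at the green station (−0.0401 against −0.0398). The carrier has stopped moving, the block sits at the right height and the arm is clear. I'm handing in.

```bash
python3 -c "
from bench import bot
print(bot.job_done())"
```

```text
the job is handed in; nothing more can be done
None
```

The brown block lies seated and released in the cradle, and the carrier rests at the green station (joint about 0.080 m by two camera views). I handed the job in at about 21 s; the hand-in reported no verdict, and I did not clearly feel the click into the detent.

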